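Wet the contact probe and take a reading on the ring-marked warming block

TASK

Lift the contact thermometer probe out of its stand, press its sprung foot down onto the metal dish of the push-down alcohol dispenser (the brown bottle) until the dish is fully down, and let the dish come back up. Then set the foot gently inside the ring drawn on one of the two sloping warming blocks, with the probe square to the sloping face, and press lightly so that the foot is pushed part of its way in but not to its stop. Finish while still holding the probe there with the gripper; leave the block with the cross, and the other things on the bench, alone.

Things in the scene. Friction and masses are not known exactly. Their poses are not given: they have to be found in the camera images.
- probe_grip (a point): centre of the probe's grip: a grey bar 24 x 24 mm, 66 mm long (34 mm below to 32 mm above this point), thin black cap on top; x, y square to the flats, z along the probe from foot to cap. Loose probe, about 0.14 kg, 126 mm long, upright in its stand at the start at any yaw. This point is 90 mm above the foot's face when the foot is out.
- foot_face (a point): centre of the flat underside of the probe's foot, a steel disc 16 mm across and 5 mm thick at the lower end of the probe, square to the probe; same axes as the probe (z from the foot up to the cap). At the start it hangs 12 mm above the bench.
- foot (a joint): how far the sprung foot is pushed into the barrel, 0 (out) to 0.010 m (at its stop); it takes about 1 N to start it and 0.5 N per mm more, 6 N at the stop.
- probe_stand: fixed stand: a grey plate 66 x 66 mm, 8 mm thick, on two posts over a dark foot plate 70 x 70 mm, 62 mm high in all; origin at the centre of its underside, z up. A 22 mm hole goes through the middle of the plate; the probe is lifted straight up out of it by at least 50 mm.
- dish_top (a point): centre of the top of the dispenser's dish, a steel disc 48 mm across with a low rim, on a white pump on the fixed brown bottle (60 mm across); z up. 149 mm above the bench when up.
- dish (a joint): how far the dish is pressed down, 0 (up) to 0.008 m (fully down); it springs back by itself. It takes 1.5 N to start it and 4 N to hold it fully down.
- ring_block_face: sloping aluminium face, 96 x 90 mm, of the fixed warming block that has a black ring drawn on it (35 mm across, line about 3 mm wide). Origin at the centre of the ring, on the face, 64 mm above the bench; z points out of the face, square to it, 20 degrees from vertical and leaning towards the block's lower front edge, which roughly faces the robot.
- ring_block: the whole fixed block with the ring: white base 104 x 96 mm; origin at the centre of its underside, z up, its low front edge on the -x side. It can be in either of the two blocks' places.
- cross_block: the other fixed block, the same but with a diagonal cross in place of the ring; origin at the centre of its underside. Leave it alone.
- probe: the whole probe; origin at the centre of the foot's face when the foot is out, z from foot to cap. From the foot up: disc, steel barrel 18 mm across from 16 to 50 mm, black collar 34 mm across from 50 to 56 mm (it rests on the stand), square grip from 56 to 122 mm, cap to 126 mm.
- dispenser: fixed brown bottle, 60 mm across, with a white pump and the steel dish on top; origin at the centre of its underside, z up. Press the dish with the probe's foot only. The stand and the bottle may change places.
- timer: bystander: white lab timer 62 x 66 x 18 mm, loose; origin at the centre of its underside.
- petri_dish: bystander: clear petri dish, 62 mm across, 15 mm high, loose; origin at the centre of its underside.
- slide_box: bystander: flat slide box with a lid, 86 x 98 x 34 mm, loose; origin at the centre of its underside.
- tape: bystander: roll of tape, 68 mm across, 19 mm high, loose; origin at the centre of its underside.
There are look-alikes about, which are no part of the job. There is more than one size of the probe; the one meant has the size given above. There is more than one size of the dispenser; the job needs the larger.

How it is judged:
On the way, in this order (a step that is already met when the one before it is completed fails the run):
1. the probe is lifted clear of the stand (foot more than 70 mm above the stand's underside) (z of foot_face in the frame of probe_stand above 0.07 m and contact force between the fingers and probe above 1 N), for 0.1 s.
2. the dish is pressed fully down by the probe's foot (value of joint dish above 0.0065 m and contact force between probe and dispenser above 1 N and horizontal distance between foot_face and dish_top below 0.024 m), for 0.1 s.
3. the dish is back up and the probe is off it (value of joint dish below 0.001 m and contact force between probe and dispenser below 0.1 N), for 0.1 s.
At the end, for the whole second after the job is handed in: The gripper holds the probe still with the foot's centre within 9 mm of the ring's centre, the probe within 0.14 rad of square to the sloping face, the foot pushed in between 1.2 and 8.8 mm of its 10 mm (a push of 0.8 to 10 N), no finger or arm on the block, and the dispenser's dish back up (distance between foot_face and ring_block_face below 0.009 m and angle between the z axis of probe and the z axis of ring_block_face, either way round below 0.14 rad and value of joint foot between 0.0012 and 0.0088 m and contact force between probe and ring_block between 0.8 and 10 N and contact force between the fingers and probe above 1 N and contact force between each of the fingers, the arm and ring_block below 0.5 N and linear speed of probe below 0.02 m/s and value of joint dish below 0.001 m); the arm keeps its last pose, push and grip.
It fails at once if the probe is pushed hard against the ring block (over 20 N) (contact force between probe and ring_block above 20 N).
It fails at once if the dispenser is touched with the fingers or the arm instead of the probe (contact force between any of the fingers, the arm and dispenser above 1 N).
It fails at once if the block with the cross is touched (contact force between any of probe, the fingers, the arm and cross_block above 1 N).
It fails at once if a bystander is moved more than 20 mm (distance of any of timer, petri_dish, slide_box, tape from where it was at the start of the episode above 0.02 m).
It also fails if it takes over 54 s, if anything falls off the work surface, if the arm or the gripper's body presses on something with over 40 N, if the wrist force passes 120 N, or if a joint passes its speed limit or range.

ROBOT

A 7-joint arm with a two-finger parallel gripper is mounted at the origin on a cart in front of the work surface, level with it; the furniture and walls round the work are solid. World frame = base frame: x ahead of the robot, y to its left, z up, the work surface at z = 0. Lengths are in m, angles in rad, forces in N, time in s.
With the tool pointing down it reaches from about 0.35 to 0.9 m from the base axis. Payload 8.1 kg.
Tool frame: the origin (TCP) lies at the very end of the fingers, on their centre line; the grasp point (between the pads) lies 19 mm behind it (arm.tcp_to_grasp is the z of the grasp point in the tool frame, in m); z points along the fingers, y is the line along which they close (so a half turn about z gives the same grasp; the last joint's range is limited). The gripper opens to 92 mm and grips with 3 to 60 N. Pads are 19 mm wide; open, the fingers measure 130 mm over their backs; the gripper's body (75 mm by 190 mm) begins 47 mm behind the grasp point.
Start: joints at [1.002, 0.434, 0.025, 1.573, -0.012, 1.134, -0.075], TCP at [0.281, -0.558, 0.227] pointing down, gripper open.
Joint ranges: [-2.62, 2.62], [-0.44, 2.09], [-1.27, 1.32], [0.08, 2.57], [-1.32, 4.46], [0.12, 2], [-2.74, 2.74]. Speed limits (rad/s): [2.22, 2.22, 3.01, 3.01, 3.14, 3.14, 3.14].

INTERFACE

Orientations are given as a rotation vector (axis times angle).
In Python, from cell import readout, vision, sign_off, arm gives the robot as it stands. The module is installed in compiled form; this text tells all that it offers.
- The arm moves only by the shell command python3 -m creep 'ROWS' [FORCE]. ROWS is JSON, a list of rows, each a list of 5 numbers: the shift along the tool's x, y, z in units of 4 cm (1.0 is 4 cm), then the turn about the tool's z in units of 4 degrees (1.0 is 4 degrees), then the opening, from 0 (shut) to 1 (fully open). A call has 1 to 12 rows; each row shifts and turns the commanded pose from where the row before left it, along the tool's axes as they then stand; what a row does not reach is not made up. A row lasts 1/8 s, in which the tool goes at most 62.5 mm and 10.7 degrees, less where a joint would pass 70% of its speed; a pose out of reach is approached as far as the arm can. A call with a number of a shift or a turn outside -1 to 1 is refused whole. A call with a gripper value outside its range is refused whole. The fingers move at their own pace and stop on an object; FORCE is the grip in N (left out, the last holds). Time passes only in rows, so rows that do not move let the fingers close. It gives the time, the measured TCP pose, the force, the opening and the grip force at its end, in the units of the state.
- readout.observe(): the state, without advancing time (a new reading comes with each control period).
- vision.get_image(name): name is "scene" or "top" or "wrist"; returns a dict with "pixels" (420x560x3 uint8, blue, green, red), "z_map" (420x560 float32, m along the optical axis (not along the pixel's ray), 0 where there is no reading), "camera_matrix" (3x3 intrinsics, pixels), "position" and "rotation" of the camera in the world. Camera axes: x right, y up, looking along -z (the intrinsics and any distortion apply to the point x, -y, -z); pixel columns grow to the right and rows downward; lengths in m; the calibration is good to about 2 mm. A picture is of the moment at which its call begins.
- sign_off(): hands the job in; it is judged then, once.
The state is a dict: "clock": time; "joints": joint angles; "dq": joint speeds; "joint_efforts": joint torques, N m; "position": TCP position; "ee_rot": TCP orientation; "force": force on the tool from outside, world axes, zero at the start; "ft_torque": the same for the moment, N m; "width": opening from 0.0 (shut) to 1.0 (fully open); "gripper_force": force on a finger pad.
Only numpy, scipy, OpenCV 4.12 (cv2) and the standard library are available. Lean on these libraries where they do the work, as an engineer would, in place of code of your own. Each camera call takes 0.05 s, during which the arm holds its last target. There are 200 camera calls.

## Working session

There is one attempt and no reset: what is moved stays moved. The work goes in short steps, Python scripts to look and compute and a shell command to move; the robot and the scene stay as the last step left them, time stands still between calls to the robot, and variables do not carry over. Pictures are saved under pics/ and viewed, at most 10 in all, crops included, and the job is handed in when it is done.

```bash
mkdir -p pics
cat > h.py <<'E'
import numpy as np, cv2
from cell import readout, vision
from scipy.spatial.transform import Rotation as R
def cam(n):
    im=vision.get_image(n); return im
def rotm(im):
    r=np.array(im["rotation"],float)
    return r if r.shape==(3,3) else R.from_rotvec(r).as_matrix()
def pts(im):
    K=np.array(im["camera_matrix"]); z=im["z_map"]; h,w=z.shape
    v,u=np.mgrid[:h,:w]
    p=np.stack([(u-K[0,2])/K[0,0]*z,-(v-K[1,2])/K[1,1]*z,-z],-1)
    P=p@rotm(im).T+np.array(im["position"]); P[z==0]=np.nan
    return P
E
python3 - <<'E'
from h import *
print(readout.observe())
for n in("top","scene"):
    im=cam(n); np.savez(n,**im); cv2.imwrite(f"pics/{n}0.png",im["pixels"]); print(n,im["position"],im["rotation"],im["camera_matrix"],[k for k in im])
E
```

```text
{'clock': 0.0, 'joints': array([ 1.00238365,  0.43520514,  0.02494104,  1.5741043 , -0.01161543,
        1.13396154, -0.07509894]), 'dq': array([-0.00053367, -0.00234197, -0.00067204, -0.00087963, -0.00038016,
       -0.00068371,  0.00012334]), 'joint_efforts': array([ 2.22866795e-03, -6.67850661e+01,  9.86229032e-01, -3.14456749e+01,
       -6.03109784e-02,  4.27718216e-02,  2.29031002e-04]), 'position': array([ 0.28046228, -0.55797503,  0.22595288]), 'ee_rot': array([-3.05536269e+00, -7.24691177e-01,  7.25467991e-04]), 'force': array([-0.64039664,  0.7197984 , -0.4391299 ]), 'ft_torque': array([-0.02977011, -0.04798216, -0.00597862]), 'gripper_force': 0.0, 'width': 1.0002928346462634}
top [0.24473373 0.10645008 1.66148594] [ 0.14750803 -0.1527282  -1.54817814] [[520.34933773   0.         277.5718907 ]
 [  0.         520.34933773 203.94421017]
 [  0.           0.           1.        ]] ['pixels', 'z_map', 'camera_matrix', 'position', 'rotation']
scene [0.01601647 1.2539664  0.74958124] [ 0.3185401  -1.44137013 -2.32466799] [[529.90001442   0.         281.20700221]
 [  0.         529.90001442 210.86740285]
 [  0.           0.           1.        ]] ['pixels', 'z_map', 'camera_matrix', 'position', 'rotation']
```

View pics/top0.png

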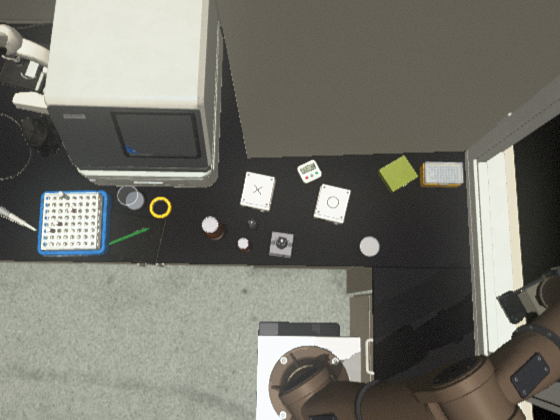

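View pics/scene0.png

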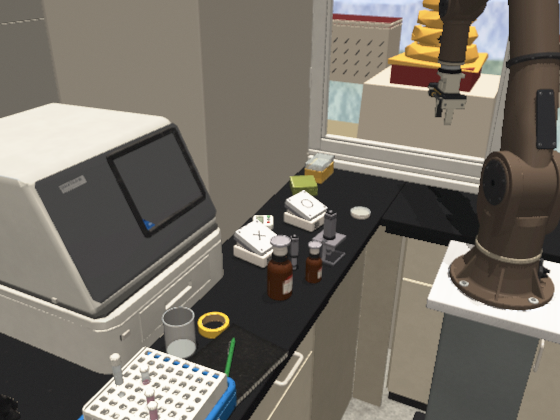

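The top view shows the probe in its stand at (282,243), the large bottle at (212,226), the small one at (243,243), the small look-alike probe at (252,224), the ring block at (333,203) and the cross block at (258,190). The scene view agrees with this. Next I'll measure positions from the depth data.

Run:
```python
from h import *
np.set_printoptions(precision=4,suppress=True)
d=dict(np.load("top.npz")); P=pts(d); g=cv2.cvtColor(d["pixels"],cv2.COLOR_BGR2GRAY); H=cv2.cvtColor(d["pixels"],cv2.COLOR_BGR2HSV)
for u,v in [(282,243),(212,222),(243,243),(252,224),(333,203),(258,190),(310,171),(369,246),(397,172),(300,220)]:
    print((u,v),P[v,u])
def box(u0,u1,v0,v1,zlo,zhi,name):
    Q=P[v0:v1,u0:u1].reshape(-1,3); Q=Q[(Q[:,2]>zlo)&(Q[:,2]<zhi)]
    xy=Q[:,:2].astype(np.float32); print(name,len(Q),"mean",Q.mean(0),"min",Q.min(0),"max",Q.max(0),"rect",cv2.minAreaRect(xy*1000))
    return Q
box(262,305,225,262,0.12,0.2,"probe top")
box(262,305,225,262,0.05,0.07,"stand plate")
box(195,230,210,245,0.135,0.17,"dish")
box(230,258,232,256,0.08,0.17,"small disp")
box(244,260,215,232,0.05,0.17,"small probe")
Q=box(310,356,180,228,0.03,0.1,"ring block")
# plane fit on ring face
A=np.c_[Q[:,:2],np.ones(len(Q))]
w=np.ones(len(Q),bool)
for _ in range(8):
    c=np.linalg.lstsq(A[w],Q[w,2],rcond=None)[0]; r=Q[:,2]-A@c; w=abs(r)<.004
n=np.r_[-c[:2],1]; n/=np.linalg.norm(n); print("n",n,np.degrees(np.arccos(n[2])),np.degrees(np.arctan2(n[1],n[0])),w.sum())
# ring dark pixels
m=np.zeros_like(g); s=np.s_[190:216,320:347]; m[s]=(g[s]<110); print("ring px",m.sum())
v,u=np.nonzero(m); (c2,r2)=cv2.minEnclosingCircle(np.c_[u,v].astype(np.float32)); print(c2,r2,P[v,u].mean(0))
i=np.nanargmin; cv2.imwrite("pics/crop.png",cv2.resize(d["pixels"][150:270,190:390],(800,480),interpolation=cv2.INTER_CUBIC))
```

```text
(282, 243) [0.4243 0.0888 0.1321]
(212, 222) [0.4816 0.2964 0.143 ]
(243, 243) [0.4261 0.2059 0.0994]
(252, 224) [0.4863 0.1809 0.0876]
(333, 203) [ 0.5616 -0.0701  0.06  ]
(258, 190) [0.5988 0.1661 0.0615]
(310, 171) [ 0.6748 -0.0001  0.0182]
(369, 246) [ 0.4336 -0.1894  0.0128]
(397, 172) [ 0.674  -0.2813  0.0283]
(300, 220) [ 0.5158  0.0302 -0.0017]
probe top 71 mean [0.4319 0.0912 0.1351] min [0.4189 0.0772 0.1241] max [0.4452 0.1037 0.1443] rect ((432.7078857421875, 91.35093688964844), (24.330612182617188, 23.97494888305664), 76.36825561523438)
stand plate 365 mean [0.4313 0.0916 0.0619] min [0.3967 0.0573 0.0515] max [0.4698 0.1277 0.07  ] rect ((433.1335754394531, 91.30239868164062), (66.07296752929688, 66.45886993408203), 82.7574234008789)
dish 206 mean [0.4754 0.3025 0.1489] min [0.4535 0.2801 0.1408] max [0.4987 0.3257 0.159 ] rect ((476.10516357421875, 302.9421081542969), (45.59564971923828, 45.128238677978516), 89.45702362060547)
small disp 88 mean [0.4274 0.2074 0.1012] min [0.4132 0.1935 0.0938] max [0.4415 0.2215 0.1105] rect ((427.3239440917969, 207.48016357421875), (28.105777740478516, 27.683504104614258), 1.5469578504562378)
small probe 53 mean [0.4905 0.1818 0.0871] min [0.4819 0.1717 0.0507] max [0.5043 0.1935 0.1032] rect ((491.9198303222656, 182.05523681640625), (19.988842010498047, 18.32120704650879), 32.922882080078125)
ring block 1010 mean [ 0.5631 -0.066   0.0606] min [ 0.5056 -0.122   0.03  ] max [ 0.6247 -0.0121  0.0887] rect ((565.0489501953125, -67.80035400390625), (95.86679077148438, 109.4932861328125), 77.24823760986328)
n [-0.3214  0.0811  0.9435] 19.358127353196206 165.8385437847621 601
ring px 8
(345.5, 212.5) 2.549609661102295 [ 0.5415 -0.1182 -0.0017]
```

View pics/crop.png

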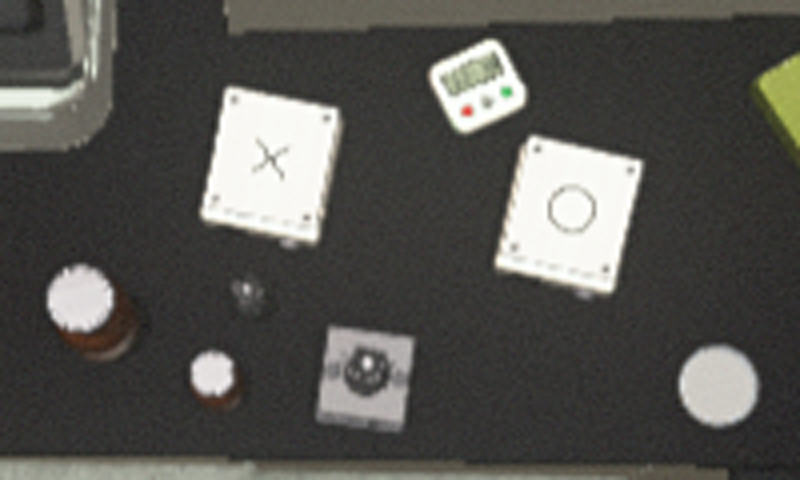

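The ring is at crop pixel (572,208), which is full-image (333,202). The block's yaw is about -13°, so the slope normal points to azimuth ~167°. The tool can't be tilted by command, so I'll pivot the probe in the grip later by pushing it against the fixed stand's plate. First I turn the tool to line up with the flats.

```bash
cat >> h.py <<'E'
np.set_printoptions(precision=4,suppress=True)
def delta(target,az=None):
    """units (4cm / 4deg) in current tool axes from measured TCP to target"""
    s=readout.observe(); M=R.from_rotvec(s["ee_rot"]).as_matrix()
    a=np.degrees(np.arctan2(M[1,0],M[0,0]))
    print("t",round(s["clock"],2),"tcp",s["position"],"toolx az",round(a,2),"tilt",np.round(np.degrees(np.arccos(-M[2,2])),2),"F",s["force"],"w",round(s["width"]*92,1),"gf",round(s["gripper_force"],2))
    if target is not None: print("units xyz",M.T@(np.array(target)-s["position"])/.04)
    if az is not None: print("turn units",-((az-a+180)%360-180)/4)
    return s
E
python3 -m creep '[[0,0,0,1,1],[0,0,0,1,1],[0,0,0,1,1],[0,0,0,1,1],[0,0,0,1,1],[0,0,0,1,1],[0,0,0,1,1],[0,0,0,1,1],[0,0,0,1,1]]'
python3 -c "
from h import *
s=delta([.432,.0915,.26],-10); print(s['joints'])"
```

```text
clock: 1.23
position: [0.2805, -0.5581, 0.2262]
ee_rot: [-3.13, 0.259, 0.001]
force: [-0.2, 0.3, 0.6]
width: 1.001
gripper_force: 0.0
t 1.23 tcp [ 0.2805 -0.5581  0.2262] toolx az -9.44 tilt 0.06 F [-0.1546  0.2651  0.6434] w 92.1 gf 0.0
units xyz [  1.0695 -16.6426  -0.8326]
turn units 0.13883174887655514
[ 0.9051  0.4348  0.1668  1.5829 -0.0773  1.1314 -0.6461]
```

```bash
python3 -m creep '[[0.1,-1,-0.1,0,1],[0.1,-1,-0.1,0,1],[0.1,-1,-0.1,0,1],[0.1,-1,-0.1,0,1],[0.1,-1,-0.1,0,1],[0.1,-1,-0.1,0,1],[0.1,-1,-0.1,0,1],[0.1,-1,-0.1,0,1],[0.1,-1,0,0,1],[0.1,-1,0,0,1],[0.07,-1,0,0,1],[0,-1,0,0,1]]'; python3 -m creep '[[0,-1,0,0,1],[0,-1,0,0,1],[0,-1,0,0,1],[0,-0.5,0,0,1],[0,0,0,0,1],[0,0,0,0,1]]'
python3 -c "
from h import *
s=delta([.432,.0915,.26],-10); print(s['joints'])
im=cam('wrist'); np.savez('w',**im); cv2.imwrite('pics/w1.png',im['pixels']); print(im['position'],rotm(im))
P=pts(im)
m=(P[...,2]>.125)&(P[...,2]<.15)&(np.hypot(P[...,0]-.432,P[...,1]-.0915)<.03)
Q=P[m]; print('grip top',len(Q),Q.mean(0),cv2.minAreaRect((Q[:,:2]*1000).astype(np.float32)))
m=(P[...,2]>.055)&(P[...,2]<.068)&(np.hypot(P[...,0]-.432,P[...,1]-.0915)<.06)
Q=P[m]; print('plate',len(Q),Q.mean(0),cv2.minAreaRect((Q[:,:2]*1000).astype(np.float32)))
"
```

```text
clock: 2.72
position: [0.4006, -0.0904, 0.2586]
ee_rot: [3.131, -0.255, -0.0]
force: [0.9, 0.8, 0.3]
width: 0.996
gripper_force: 0.0
clock: 3.48
position: [0.4231, 0.0454, 0.2585]
ee_rot: [3.13, -0.256, -0.001]
force: [-0.3, -0.2, -0.1]
width: 0.996
gripper_force: 0.0
t 3.48 tcp [0.4231 0.0454 0.2585] toolx az -9.37 tilt 0.05 F [-0.2672 -0.1863 -0.1386] w 91.6 gf 0.0
units xyz [ 0.0331 -1.1741 -0.0384]
turn units 0.15829300962423076
[ 0.0536  0.0996 -0.3096  1.9562  0.0347  1.0914 -2.0049]
[0.4951 0.0341 0.4157] [[-0.1617  0.9496  0.2684]
 [-0.9868 -0.1562 -0.0421]
 [ 0.0019 -0.2717  0.9624]]
grip top 714 [0.432  0.0902 0.1352] ((430.25616455078125, 91.46910095214844), (24.974672317504883, 25.020357131958008), 73.04193115234375)
plate 2248 [0.4365 0.0866 0.0616] ((430.2764587402344, 91.47278594970703), (66.15667724609375, 66.32614135742188), 82.79966735839844)
```

View pics/w1.png

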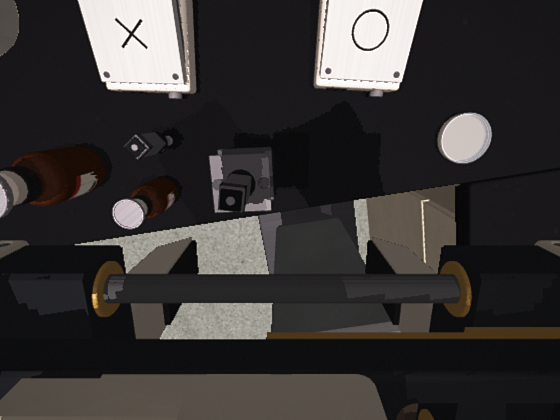

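The wrist view shows the grip cap at (232,200) over the stand plate, with the two blocks well clear. The flats' yaw is about -17°. I'll turn to -16°, centre over the grip and descend.

```bash
python3 -m creep '[[0,-0.6,0,0.8,1],[0,-0.6,0,0.8,1],[0,0,0,0,1],[0,0,0,0,1]]'
python3 -c "
from h import *
s=delta([.4308,.0914,.083],-16); print(s['joints'])"
```

```text
clock: 4.03
position: [0.4322, 0.0922, 0.2586]
ee_rot: [3.111, -0.43, -0.001]
force: [0.4, -0.4, -0.1]
width: 1.002
gripper_force: 0.0
t 4.03 tcp [0.4322 0.0922 0.2586] toolx az -15.74 tilt 0.05 F [ 0.4102 -0.3513 -0.073 ] w 92.1 gf 0.0
units xyz [-0.0281  0.0245  4.3891]
turn units 0.06408797810932043
[-0.0244  0.131  -0.3408  1.9217  0.0497  1.0975 -2.2308]
```

```bash
python3 -m creep '[[-0.03,0.02,0.9,0,1],[0,0,0.9,0,1],[0,0,0.9,0,1],[0,0,0.8,0,1],[0,0,0.5,0,1],[0,0,0.39,0,1],[0,0,0,0,1],[0,0,0,0,0],[0,0,0,0,0],[0,0,0,0,0],[0,0,0,0,0],[0,0,0,0,0]]' 20
python3 -c "
from h import *
s=delta([.4308,.0914,.183]); print(s['joints'])"
```

```text
clock: 5.52
position: [0.4311, 0.0931, 0.0832]
ee_rot: [3.112, -0.429, 0.0]
force: [0.8, 1.0, 0.9]
width: 0.507
gripper_force: 0.0
t 5.53 tcp [0.4311 0.0931 0.0832] toolx az -15.71 tilt 0.01 F [0.7515 0.9623 0.8743] w 46.6 gf 0.0
units xyz [ 0.0061  0.0434 -2.4945]
[-0.0813  0.3586 -0.3135  2.1505  0.1784  0.6562 -2.363 ]
```

Still closing. I'll wait for the grip, then lift straight up.

```bash
python3 -m creep '[[0,0,0,0,0],[0,0,0,0,0],[0,0,0,0,0],[0,0,0,0,0],[0,0,0,0,0],[0,0,0,0,0],[0,0,0,0,0]]' 30
python3 -m creep '[[0,0,-0.4,0,0],[0,0,-0.6,0,0],[0,0,-0.6,0,0],[0,0,-0.6,0,0],[0,0,-0.6,0,0],[0,0,-0.6,0,0],[0,0,-0.4,0,0],[0,0,0,0,0],[0,0,0,0,0]]'
python3 -c "
from h import *
s=delta([.476,.3035,.22],-8); print(s['joints'])
im=cam('scene'); cv2.imwrite('pics/s2.png',im['pixels'][150:300,200:400].repeat(4,0).repeat(4,1))"
```

```text
clock: 6.4
position: [0.431, 0.0931, 0.0831]
ee_rot: [3.112, -0.43, -0.0]
force: [-0.4, -0.0, -1.0]
width: 0.263
gripper_force: 30.0
clock: 7.52
position: [0.4306, 0.093, 0.2344]
ee_rot: [3.112, -0.429, -0.001]
force: [0.3, -0.5, -1.3]
width: 0.262
gripper_force: 30.0
t 7.53 tcp [0.4306 0.093  0.2344] toolx az -15.72 tilt 0.06 F [ 0.2959 -0.4736 -1.315 ] w 24.1 gf 30.0
units xyz [-0.3323 -5.3746  0.3563]
turn units -1.9293643720111575
[-0.0233  0.1527 -0.3493  1.9617  0.0604  1.0381 -2.2447]
```

View pics/s2.png

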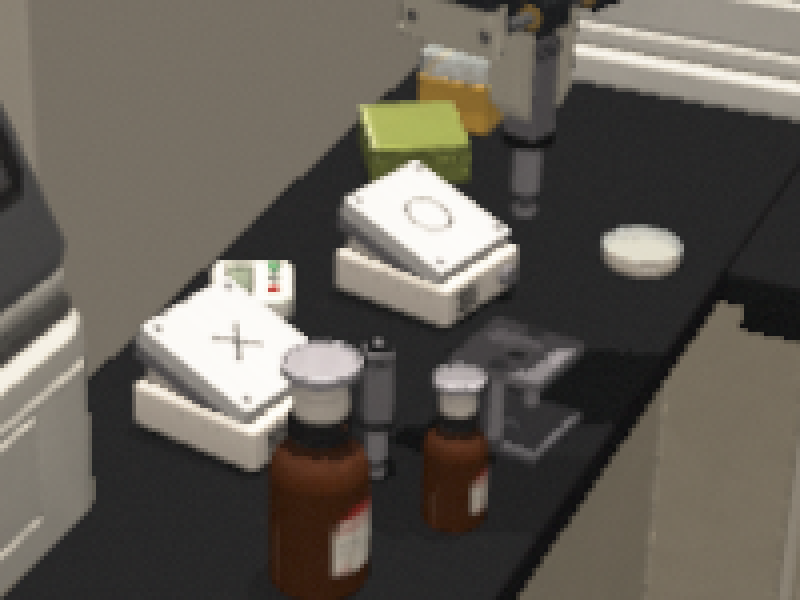

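The probe (foot at crop (523,210)) is held upright and clear of the stand. I'll move over the large dish, first turning back a bit to ease the last joint.

```bash
python3 -m creep '[[0,0,-0.1,-1,0],[0,0,-0.1,-1,0],[0,0,-0.1,-1,0],[0,0,-0.1,-1,0],[0,0,0,-1,0],[0,0,0,-1,0],[0,0,0,0,0]]'
python3 -c "
from h import *
s=delta([.476,.3035,.25]); print(s['joints'])"
```

```text
clock: 8.45
position: [0.4306, 0.093, 0.2503]
ee_rot: [3.133, 0.226, -0.002]
force: [0.3, -0.3, -1.2]
width: 0.26
gripper_force: 30.0
t 8.45 tcp [0.4306 0.093  0.2503] toolx az 8.26 tilt 0.08 F [ 0.3207 -0.2596 -1.1512] w 23.9 gf 30.0
units xyz [ 1.8786 -5.0455  0.0055]
[ 0.0186  0.1416 -0.3931  1.9338  0.0611  1.079  -1.8265]
```

```bash
python3 -m creep '[[0.3,-0.8,0,0,0],[0.3,-0.8,0,0,0],[0.3,-0.8,0,0,0],[0.3,-0.8,0,0,0],[0.3,-0.8,0,0,0],[0.3,-0.8,0,0,0],[0.08,-0.25,0,0,0],[0,0,0,0,0],[0,0,0,0,0]]'
python3 -c "
from h import *
s=delta([.476,.3035,.25]); print(s['joints'])"
python3 - <<'E'
from h import *
im=cam('scene'); P=pts(im); d=np.hypot(P[...,0]-.476,P[...,1]-.303)
Q=P[(d<.035)&(P[...,2]>.14)&(P[...,2]<.156)]; print('dish',len(Q),cv2.minEnclosingCircle((Q[:,:2]*1000).astype(np.float32)),np.median(Q[:,2]))
Q=P[(d<.035)&(P[...,2]>.165)&(P[...,2]<.22)]; print('foot',len(Q),Q.min(0),Q.mean(0))
E
```

```text
clock: 9.57
position: [0.4764, 0.3024, 0.2508]
ee_rot: [3.132, 0.224, -0.001]
force: [-0.4, -0.5, -1.4]
width: 0.261
gripper_force: 30.0
t 9.57 tcp [0.4764 0.3024 0.2508] toolx az 8.19 tilt 0.07 F [-0.356  -0.5271 -1.4225] w 24.0 gf 30.0
units xyz [-0.0063 -0.0293  0.0211]
[-0.3152  0.3615 -0.4668  1.6589  0.175   1.1637 -2.2536]
dish 219 ((470.8847961425781, 303.68280029296875), 26.41456413269043) 0.1490653294122568
foot 109 [0.4669 0.2941 0.1813] [0.4735 0.3068 0.2011]
```

```bash
python3 -m creep '[[0,0,0.35,0,0],[0,0,0.35,0,0],[0,0,0.1,0,0],[0,0,0.1,0,0],[0,0,0.1,0,0],[0,0,0.1,0,0],[0,0,0,0,0],[0,0,0,0,0]]'
python3 - <<'E'
from h import *
delta(None)
im=cam('scene'); P=pts(im); d=np.hypot(P[...,0]-.474,P[...,1]-.303)
Q=P[(d<.03)&(d>.012)&(P[...,2]>.13)&(P[...,2]<.156)]; print('dish',len(Q),np.percentile(Q[:,2],[10,50,80]))
E
```

```text
clock: 10.62
position: [0.4764, 0.3039, 0.2074]
ee_rot: [-3.133, -0.227, -0.0]
force: [-0.8, -0.8, 2.2]
width: 0.26
gripper_force: 30.0
t 10.62 tcp [0.4764 0.3039 0.2074] toolx az 8.29 tilt 0.02 F [-0.789  -0.8222  2.1736] w 24.0 gf 30.0
dish 158 [0.1374 0.1412 0.1427]
```

```bash
python3 -m creep '[[0,0,0.08,0,0],[0,0,0,0,0],[0,0,0,0,0],[0,0,0,0,0]]'
python3 - <<'E'
from h import *
delta(None)
im=cam('scene'); P=pts(im); d=np.hypot(P[...,0]-.474,P[...,1]-.303)
Q=P[(d<.03)&(d>.012)&(P[...,2]>.13)&(P[...,2]<.156)]; print('dish',len(Q),np.percentile(Q[:,2],[10,50,80]))
E
```

```text
clock: 11.18
position: [0.4765, 0.304, 0.2041]
ee_rot: [-3.133, -0.227, -0.001]
force: [-0.0, -0.3, 3.0]
width: 0.257
gripper_force: 30.0
t 11.18 tcp [0.4765 0.304  0.2041] toolx az 8.28 tilt 0.02 F [-0.0435 -0.3356  2.985 ] w 23.6 gf 30.0
dish 160 [0.1372 0.1409 0.1423]
```

The dish has stopped descending at about 4.3 N, so it is fully down. I'll raise the probe and check that the dish returns, then move beyond the far side of the stand to pivot the probe in the grip.

```bash
python3 -m creep '[[0,0,-0.3,0,0],[0,0,-0.4,0,0],[0,0,-0.5,0,0],[0,0,-0.3,0,0],[0,0,0,0,0],[0,0,0,0,0]]'
python3 - <<'E'
from h import *
delta([.4849,.0789,.26])
im=cam('scene'); P=pts(im); d=np.hypot(P[...,0]-.474,P[...,1]-.303)
Q=P[(d<.03)&(d>.012)&(P[...,2]>.13)&(P[...,2]<.156)]; print('dish',len(Q),np.percentile(Q[:,2],[10,50,80]))
E
```

```text
clock: 11.98
position: [0.476, 0.3036, 0.2633]
ee_rot: [3.133, 0.227, -0.001]
force: [-0.9, -0.7, -1.3]
width: 0.256
gripper_force: 30.0
t 11.97 tcp [0.476  0.3036 0.2633] toolx az 8.29 tilt 0.06 F [-0.8795 -0.6843 -1.3016] w 23.6 gf 30.0
units xyz [-0.59    5.5895  0.087 ]
dish 192 [0.1432 0.1489 0.1504]
```

```bash
python3 -m creep '[[-0.1,0.9,0,0,0],[-0.1,0.9,0,0,0],[-0.1,0.9,0,0,0],[-0.1,0.9,0,0,0],[-0.1,0.9,0,0,0],[-0.09,0.9,0,0,0],[0,0.19,0,0,0],[0,0,0,0,0]]'
python3 -m creep '[[0,0,0,1,0],[0,0,0,1,0],[0,0,0,1,0],[0,0,0,1,0],[0,0,0,1,0],[0,0,0,0.3,0],[0,0,0,0,0]]'
python3 -c "
from h import *
s=delta([.4849,.0789,.108],-13); print(s['joints'])"
```

```text
clock: 13.02
position: [0.4851, 0.0791, 0.2636]
ee_rot: [-3.133, -0.226, 0.001]
force: [-0.2, 0.4, -1.3]
width: 0.26
gripper_force: 30.0
clock: 13.9
position: [0.4851, 0.0801, 0.2638]
ee_rot: [-3.122, 0.35, 0.0]
force: [-0.2, -0.3, -1.5]
width: 0.262
gripper_force: 30.0
t 13.9 tcp [0.4851 0.0801 0.2638] toolx az -12.78 tilt 0.02 F [-0.2076 -0.2909 -1.472 ] w 24.1 gf 30.0
units xyz [0.0037 0.0304 3.8952]
turn units 0.05529530140655936
[ 0.0121  0.2115 -0.3393  1.8114  0.077   1.1316 -2.1468]
```

```bash
python3 -m creep '[[0,0.03,0.8,0,0],[0,0,0.8,0,0],[0,0,0.8,0,0],[0,0,0.7,0,0],[0,0,0.5,0,0],[0,0,0.29,0,0],[0,0,0,0,0],[0,0,0,0,0]]' 10
python3 -m creep '[[-0.15,0,0,0,0],[-0.15,0,0,0,0],[-0.1,0,0,0,0],[-0.1,0,0,0,0],[-0.1,0,0,0,0],[-0.1,0,0,0,0],[-0.1,0,0,0,0],[-0.1,0,0,0,0],[-0.04,0,0,0,0],[0,0,0,0,0]]'
python3 - <<'E'
from h import *
delta(None)
im=cam('scene'); P=pts(im); cv2.imwrite('pics/s3.png',im['pixels'][150:300,200:400].repeat(4,0).repeat(4,1))
E
```

```text
clock: 14.9
position: [0.4855, 0.0782, 0.109]
ee_rot: [-3.121, 0.353, -0.002]
force: [0.1, 0.2, -0.4]
width: 0.263
gripper_force: 10.0
clock: 16.15
position: [0.4479, 0.0864, 0.1082]
ee_rot: [3.121, -0.353, -0.001]
force: [1.7, -0.1, -0.5]
width: 0.258
gripper_force: 10.0
t 16.15 tcp [0.4479 0.0864 0.1082] toolx az -12.91 tilt 0.04 F [ 1.7217 -0.1053 -0.4564] w 23.8 gf 10.0
```

View pics/s3.png

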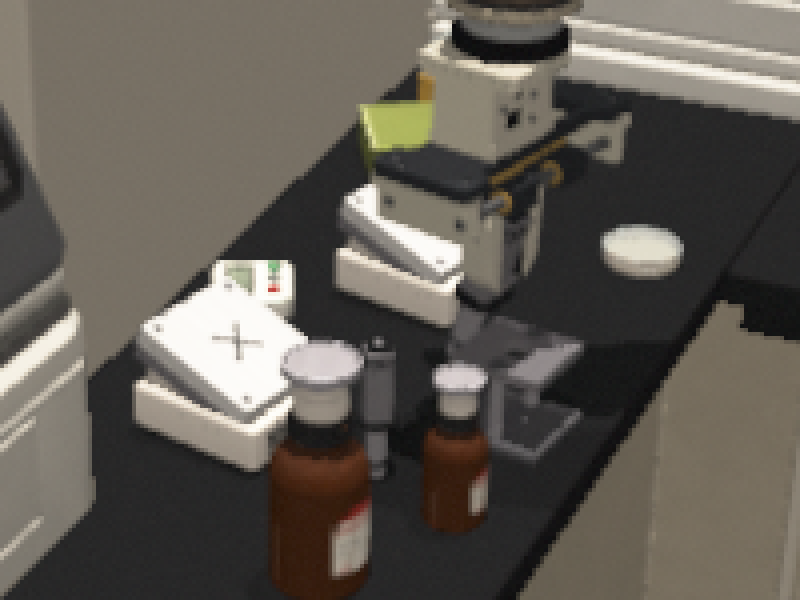

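The barrel at crop (460,330) now leans back behind the stand. I'll tighten the grip, lift and measure the lean.

```bash
python3 -m creep '[[0,0,0,0,0],[0,0,0,0,0],[0,0,-0.4,0,0],[0,0,-0.7,0,0],[0,0,-0.8,0,0],[0,0,-0.8,0,0],[0,0,-0.4,0,0],[0,0,0,0,0],[0,0,0,0,0]]' 35
cat > tilt.py <<'E'
from h import *
s=delta(None); M=R.from_rotvec(s["ee_rot"]).as_matrix(); g=s["position"]-.019*M[:,2]
im=cam('scene'); Q=(pts(im)-s["position"])@M   # tool frame
# below fingers: barrel/collar/foot
m=(Q[...,2]>.004)&(Q[...,2]<.075)&(abs(Q[...,1])<.02)&(Q[...,0]>-.03)&(Q[...,0]<.06)
v,u=np.nonzero(m); print(len(v))
q=Q[m]; 
zs=np.arange(.004,.075,.006)
for z in zs:
    b=q[(q[:,2]>=z)&(q[:,2]<z+.006)]
    if len(b)>3: print(round(z+.003,3),len(b),"x",b[:,0].min(),np.median(b[:,0]),b[:,0].max(),"y",np.median(b[:,1]))
cv2.imwrite(f'pics/t{int(s["clock"]*100)}.png',cv2.resize(im['pixels'][max(0,v.min()-60):v.max()+30,u.min()-60:u.max()+60],None,fx=4,fy=4,interpolation=cv2.INTER_CUBIC))
E
python3 tilt.py; ls pics
```

```text
clock: 17.32
position: [0.4476, 0.0862, 0.2314]
ee_rot: [3.121, -0.353, -0.002]
force: [0.1, 0.4, -1.5]
width: 0.26
gripper_force: 35.0
t 17.32 tcp [0.4476 0.0862 0.2314] toolx az -12.92 tilt 0.09 F [ 0.1444  0.4029 -1.4675] w 23.9 gf 35.0
166
0.007 22 x -0.0030245544155583794 0.009108091663226191 0.028241372086029514 y -0.010654546489449059
0.013 31 x 0.0002149456946972559 0.009085545283085172 0.02469407372332886 y -0.011229415141663911
0.019 23 x -0.0010476200971228262 0.0023469244468825945 0.01739619502219478 y -0.0085161403113504
0.025 11 x 0.00022568317192324538 0.014180264377518313 0.02532008029655737 y -0.00614129380997519
0.031 11 x 0.009661063705435345 0.017357108521592533 0.027466470966266917 y -0.0063695328815843045
0.037 19 x 0.010340520357036496 0.018116447857189355 0.028805831169322973 y -0.006709014836086572
0.043 9 x 0.013506873954739653 0.02092488917210109 0.029883991210869387 y -0.006176589581765587
0.049 15 x 0.015014118110662236 0.019249199093698505 0.03232131411405608 y -0.005754155013235075
0.055 6 x 0.021174697911189193 0.02474953028934459 0.029651411580777186 y -0.004502761789107793
0.061 12 x 0.020804265692456594 0.02687409087015137 0.03947012123470265 y -0.0014532120697475037
0.067 7 x 0.023470058411264687 0.026291321763171012 0.03438061417517052 y -0.003864593807272336
crop.png
s2.png
s3.png
scene0.png
t1732.png
top0.png
w1.png
```

The lean is about 19–20°, in the right direction (foot ahead along tool +x). Now I'll refine the ring centre using rays from the saved top and wrist views.

Run:
```python
from h import *
for n,f,(u0,u1,v0,v1) in (("top","top.npz",(322,344,191,214)),("wrist","w.npz",(344,398,2,60))):
    d=dict(np.load(f)); g=cv2.resize(cv2.cvtColor(d["pixels"],cv2.COLOR_BGR2GRAY)[v0:v1,u0:u1],None,fx=6,fy=6,interpolation=cv2.INTER_CUBIC).astype(float)
    m=(g<(0.75*np.median(g) if n=="top" else .6*np.median(g))).astype(np.uint8)
    cs,_=cv2.findContours(m,cv2.RETR_EXTERNAL,cv2.CHAIN_APPROX_NONE); c=max(cs,key=cv2.contourArea); e=cv2.fitEllipse(c)
    u=(e[0][0]+.5)/6-.5+u0; v=(e[0][1]+.5)/6-.5+v0
    K=d["camera_matrix"]; r=rotm(d)@np.array([(u-K[0,2])/K[0,0],-(v-K[1,2])/K[1,1],-1]); p=d["position"]
    print(n,u,v,"axes",np.array(e[1])/6,p+r*(.064-p[2])/r[2])
d=dict(np.load("w.npz")); P=pts(d); m=(np.hypot(P[...,0]-.563,P[...,1]+.07)<.035)&(P[...,2]>.03); Q=P[m]
c=np.linalg.lstsq(np.c_[Q[:,:2]-[.563,-.07],np.ones(len(Q))],Q[:,2],rcond=None)[0]; n=np.r_[-c[:2],1]; n/=np.linalg.norm(n); print("n",n,np.degrees(np.arccos(n[2])),np.degrees(np.arctan2(n[1],n[0])),"z at centre",c[2])
```

```text
top 337.57384999593097 201.1670602162679 axes [1.5113 4.6985] [ 0.5669 -0.084   0.064 ]
wrist 369.9675598144531 29.51641337076823 axes [35.5448 43.3575] [ 0.5634 -0.0675  0.064 ]
n [-0.3341  0.0724  0.9398] 19.98667187591473 167.77474038682098 z at centre 0.06359678634877015
```

```bash
python3 -c "
from h import *
delta([.5184,-.0581,.177],-12.5)"
```

```text
t 17.38 tcp [0.4475 0.0862 0.2312] toolx az -12.92 tilt 0.11 F [-0.3608 -0.7703 -2.5991] w 23.8 gf 35.0
units xyz [2.5353 3.1182 1.3546]
turn units -0.10401075856572106
```

```bash
python3 -m creep '[[0.4,0.5,0,0,0],[0.5,0.6,0,0,0],[0.5,0.6,0.2,0,0],[0.5,0.6,0.3,0,0],[0.4,0.5,0.4,0,0],[0.24,0.32,0.4,0,0],[0,0,0.05,0,0],[0,0,0,0,0],[0,0,0,0,0],[0,0,0,0,0]]'
python3 tilt.py; ls pics
python3 -c "
from h import *
im=cam('wrist'); np.savez('w2',**im); cv2.imwrite('pics/w2.png',im['pixels']);delta([.5346,-.0618,.1299])"
```

```text
clock: 18.62
position: [0.5196, -0.0573, 0.1789]
ee_rot: [-3.122, 0.352, -0.002]
force: [0.5, 0.6, -1.5]
width: 0.254
gripper_force: 35.0
t 18.62 tcp [ 0.5196 -0.0573  0.1789] toolx az -12.86 tilt 0.06 F [ 0.5362  0.564  -1.5236] w 23.4 gf 35.0
133
0.007 19 x -0.0012901602781645986 0.01023407521357363 0.02186484245915556 y -0.010480211465217501
0.013 22 x 0.00039145755270350406 0.009112107592653157 0.02649546778344432 y -0.010705821971918328
0.019 18 x 0.0002491956715033689 0.004418504888651063 0.02090570183557091 y -0.008898371628719023
0.025 8 x 0.008102131206692828 0.015317249817416657 0.02522067151186025 y -0.009039371604226628
0.031 13 x 0.009948591391935099 0.014054989230949017 0.024302991530087713 y -0.007187561024670134
0.037 10 x 0.010162692511155223 0.018741146755522027 0.02950254322255882 y -0.007186664214593682
0.043 10 x 0.014515921126024284 0.01829144419581279 0.026134031568227245 y -0.004435098598258438
0.049 11 x 0.016492259351032365 0.01993563579180954 0.03308690499725402 y -0.005250204334973232
0.055 4 x 0.019242387266506025 0.02439052598552089 0.027124845582585228 y -0.002963889655806228
0.061 12 x 0.022629918810211484 0.02889316868839243 0.0363796604744617 y -0.0015575708945928597
0.067 6 x 0.02225245392039177 0.026238314805086843 0.03566691378847371 y -0.0043550171788661485
crop.png
s2.png
s3.png
scene0.png
t1732.png
t1862.png
top0.png
w1.png
t 18.73 tcp [ 0.5195 -0.0576  0.1787] toolx az -12.88 tilt 0.04 F [ 0.0425 -0.6834  0.1368] w 24.1 gf 35.0
units xyz [0.3901 0.0189 1.2215]
```

View pics/w2.png

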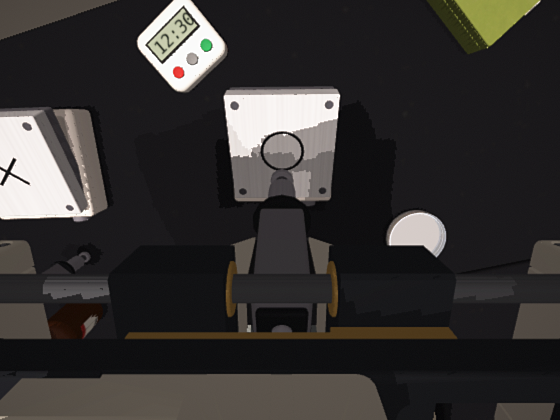

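The ring is at (282,151) and the foot tip at about (282,172), so they're aligned sideways. I'll take the ring's position from this close view.

Run:
```python
from h import *
d=dict(np.load("w2.npz")); K=d["camera_matrix"]; p=d["position"]
for u,v in((282,151),(261,151),(303,151),(282,132)):
    r=rotm(d)@np.array([(u-K[0,2])/K[0,0],-(v-K[1,2])/K[1,1],-1])
    n=np.array([-.3341,.0724,.9398]); c=np.array([.5637,-.0685,.064]); print(u,v,p+r*((c-p)@n)/(r@n))
```

```text
282 151 [ 0.5631 -0.0678  0.0637]
261 151 [ 0.5671 -0.0503  0.0638]
303 151 [ 0.5591 -0.0853  0.0637]
282 132 [ 0.5788 -0.0713  0.0696]
```

The ring centre agrees to 1 mm. Approaching along the face normal, then pressing in small steps.

```bash
python3 -m creep '[[0.09,0,0.26,0,0],[0.09,0,0.26,0,0],[0.08,0,0.26,0,0],[0.05,0,0.16,0,0],[0.03,0,0.1,0,0],[0.02,0,0.06,0,0],[0,0,0,0,0],[0,0,0,0,0]]'
python3 -c "
from h import *
delta([.534,-.061,.1296])"
python3 -m creep '[[0.01,0,0.03,0,0],[0.01,0,0.04,0,0],[0.01,0,0.04,0,0],[0.01,0,0.04,0,0],[0,0,0,0,0],[0,0,0,0,0],[0,0,0,0,0]]'
python3 -c "
from h import *
delta([.534,-.061,.1296])"
```

```text
clock: 19.73
position: [0.5336, -0.0611, 0.1346]
ee_rot: [3.122, -0.353, 0.001]
force: [-0.1, -0.5, -1.9]
width: 0.261
gripper_force: 35.0
t 19.73 tcp [ 0.5336 -0.0611  0.1346] toolx az -12.91 tilt 0.03 F [-0.1477 -0.5169 -1.912 ] w 24.0 gf 35.0
units xyz [ 0.01   -0.006   0.1254]
clock: 20.6
position: [0.5352, -0.0615, 0.1285]
ee_rot: [-3.122, 0.354, -0.001]
force: [0.2, -1.0, 1.6]
width: 0.265
gripper_force: 35.0
t 20.6 tcp [ 0.5352 -0.0615  0.1285] toolx az -12.92 tilt 0.03 F [ 0.1757 -1.0427  1.6369] w 24.4 gf 35.0
units xyz [-0.0321 -0.0063 -0.0283]
```

```bash
python3 -m creep '[[0.01,0,0.02,0,0],[0,0,0,0,0],[0,0,0,0,0],[0,0,0,0,0]]'
python3 - <<'E'
from h import *
F=[]
for _ in range(12): cam('scene'); F.append(readout.observe()["force"])
print(np.mean(F,0),np.std(F,0))
im=cam('wrist'); a=im['pixels'][110:230,200:360]; cv2.imwrite('pics/w3.png',cv2.resize(a,None,fx=5,fy=5,interpolation=cv2.INTER_CUBIC))
E
python3 tilt.py
```

```text
clock: 21.1
position: [0.5354, -0.0616, 0.1276]
ee_rot: [3.122, -0.353, 0.0]
force: [-0.3, -0.3, 1.7]
width: 0.258
gripper_force: 35.0
[ 0.2887 -0.2709  2.2042] [0.4646 0.3784 0.4763]
t 21.75 tcp [ 0.5354 -0.0616  0.1276] toolx az -12.92 tilt 0.01 F [ 1.209  -0.3903  2.1634] w 23.9 gf 35.0
263
0.007 20 x -0.002252146340058104 0.007359882158154935 0.02830733383205577 y -0.010053125887486341
0.013 18 x -0.0001500308471462207 0.006421038884184569 0.021628969183540746 y -0.008557986987156272
0.019 18 x -0.0018649502519532508 0.004613040561574003 0.0249236157841886 y -0.010340746963143493
0.025 7 x 0.004573412103485935 0.013919188376018122 0.020858723806642252 y -0.008964555120146782
0.031 10 x 0.008186361244914122 0.018724361749578103 0.02693827803434799 y -0.006866414637816792
0.037 11 x 0.010136115017243716 0.014296171429970209 0.027798727591387365 y -0.007019874569444745
0.043 10 x 0.014156415099005896 0.023095393828860823 0.028698424130519918 y -0.005236063552233406
0.049 17 x 0.013584817829237778 0.049405503210855725 0.05976559276591737 y -0.00593789967601275
0.055 42 x 0.017691289038001923 0.04798075819961864 0.05826441622658155 y -0.003646102539898953
0.061 28 x 0.01741610830250235 0.033194264639052284 0.04756909503239234 y -0.005756253823833499
0.067 44 x 0.004174808541940579 0.017832590606097518 0.040640312751526415 y -0.0034573985096100915
0.073 38 x -0.012263713430951149 0.0030044255637375556 0.018895741811415005 y -5.8921600183635105e-05
```

View pics/w3.png

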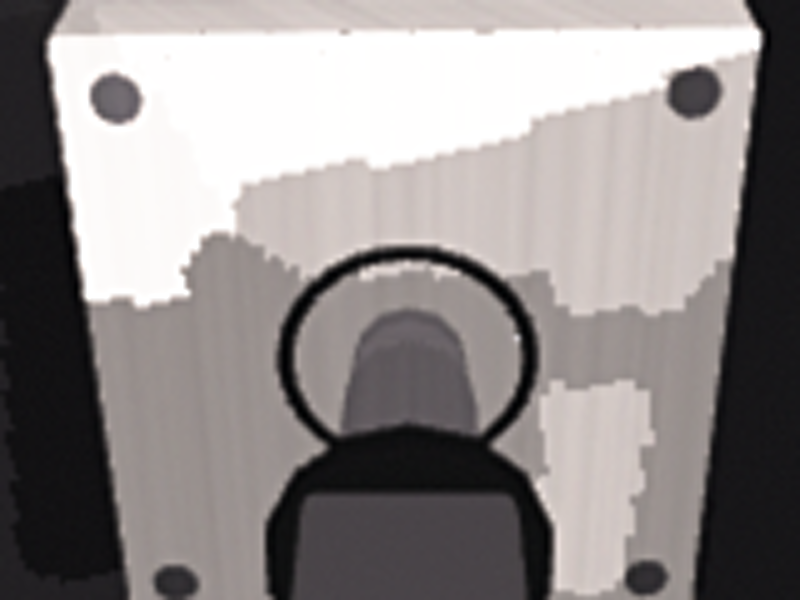

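The foot disc, centred at about (411,353) in the crop, sits at the ring's centre at about (409,354). The push is about 3.7 N, which puts the foot roughly half-way in, with a lean of about 19–20°. Handing in.

```bash
python3 -c "
from cell import sign_off
print(sign_off())"
```

```text
the job is handed in; nothing more can be done
None
```

I handed the job in with the gripper holding the probe centred in the ring, close to square to the slope and pressed in about half-way at roughly 3.7 N; the dish had been pressed fully down and had come back up, but the hand-in returned no verdict.

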